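# Contactless payment at the repair-shop till

## Robot

A 6-joint arm with a two-finger parallel gripper is mounted at the origin on the work surface. World frame = base frame: x ahead of the robot, y to its left, z up, the work surface at z = 0. Lengths are in m, angles in rad, forces in N, time in s.
With the tool pointing down it reaches from about 0.375 to 0.975 m from the base axis. Payload 3.8 kg.
Tool frame: the origin (TCP) lies on the centre line of the jaws, within the pads' length; the fingertips stand 17 mm ahead of it and the grasp point (between the pads) lies 2 mm behind it (bot.tip_extent is the distance from the TCP to the fingertips, in m); z points along the fingers, y is the line along which they close (so a half turn about z gives the same grasp; the last joint's range is limited). The gripper opens to 85 mm and grips with 20 to 120 N. Pads are 22 mm wide; open, the fingers measure 114 mm over their backs; the gripper's body (76 mm by 85 mm) begins 54 mm behind the grasp point. The pads swing forward as they close: fully open they stand 13 mm farther back than shut.
Start: joints at [1.114, 0.264, 1.604, -0, 1.274, -0.037], TCP at [0.275, 0.616, 0.248] pointing down, gripper open.
Joint ranges: [-2.63, 2.63], [-0.94, 2.18], [0.31, 2.57], [-1.31, 4.45], [0, 2.66], [-2.55, 2.55]. Speed limits (rad/s): [2.57, 2.57, 3.14, 3.14, 3.14, 3.14].

## Interface

Orientations are given as a rotation vector (axis times angle).
In Python, from workcell import readout, read_camera, finish_job, bot gives the robot as it stands.
- The arm moves only by the tool jog_arm, never from a script. Its argument "deltas" is one flat list of numbers, 7 for each row, row after row: the shift along the tool's x, y, z in m, then the turn, a rotation vector about the tool's x, y, z in degrees, then the gripper command: -1 is shut, 1 is fully open, values between are in proportion. A call has 1 to 8 rows; each row is the pose to reach, as a shift and turn from the pose commanded when the call began, along the tool's axes at that moment; what a row does not reach only later rows make up. A row lasts 1/10 s, in which the tool goes at most 50 mm and 8.59 degrees, less where a joint would pass 70% of its speed; a pose out of reach is approached as far as the arm can. A call with a gripper value outside its range is refused whole. The fingers move at their own pace and stop on an object; "squeeze" is the grip in N (left out, the last holds). Time passes only in rows, so rows that repeat a pose let the fingers close. It gives the time, the measured TCP pose, the force, the opening and the grip force at its end, in the units of the state.
- readout.read_state(): the state, without advancing time (a new reading comes with each control period).
- read_camera(name): name is "side" or "top" or "wrist"; returns a dict with "color" (400x640x3 uint8, blue, green, red), "fx", "fy", "cx", "cy" (pixels), "origin" and "attitude" of the camera in the world. Camera axes: x right, y down, z forward; pixel columns grow to the right and rows downward; lengths in m; the calibration is good to about 2 mm. A picture is of the moment at which its call begins. There is no depth.
- finish_job(): hands the job in; it is judged then, once.
The state is a dict: "time": time; "q": joint angles; "joint_vel": joint speeds; "joint_torque": joint torques, N m; "tool_pos": TCP position; "tcp_rot": TCP orientation; "wrist_force": force on the tool from outside, world axes, zero at the start; "torque": the same for the moment, N m; "width": opening from 0.0 (shut) to 1.0 (fully open); "grip_force": force on a finger pad.
Only numpy, scipy, OpenCV 4.12 (cv2) and the standard library are available. Lean on these libraries where they do the work, as an engineer would, in place of code of your own. Each camera call takes 0.05 s, during which the arm holds its last target. There are 200 camera calls.

## Task

Take a contactless payment: on the till, press the yellow key fully down, then the blue one, then the green one, one at a time, and never the red key. Then pick the orange phone up off its charging block, carry it across, high over the till and what stands between, and finish while still holding it level and still about 15 mm above the middle of the contactless reader's pad, its long side along the pad, with neither phone nor gripper touching the reader. Do not bump the phone against anything on the way and leave the torch, the paper roll, the green tray and the ring in it as they are.

Things in the scene. Friction and masses are not known exactly. Their poses are not given: they have to be found in the camera images.
- phone_underside (a point): Compact rugged phone, orange case with black screen, a flat block 120 x 52 x 14 mm, about 140 g. This point is the centre of its underside; x runs along its 120 mm length (screen end is +x), y along its 52 mm width, z up out of the screen. It starts lying flat on the white charging block, its long axis along the block's and its centre within about 4 mm of the block's centre. Take it across its 52 mm width; its edges overhang the block by 8 mm each side.
- charger: White charging block fixed to the desk, 90 x 36 x 16 mm (x, y, z), origin at the centre of its underside on the desk; the phone lies on its top, 16 mm above the desk. It stands either left or right of the till, with the reader on the other side.
- reader_pad (a point): Centre of the top of the contactless reader's pad: a white pad with a blue field, 90 mm long (x) by 36 mm wide (y) and 16 mm thick, its top 70 mm above the desk, on a thin grey post (50 x 26 mm) over a black foot 110 x 70 x 10 mm. Fixed to the desk. x runs along the pad, z up.
- till: Black till console fixed to the desk, 200 mm deep (x) by 164 mm wide (y). Origin at the centre of its underside; front faces its -x. Its deck is 50 mm high; at the back (from 35 to 100 mm along its +x) a screen block rises to 120 mm above the desk (a strip on it to 122 mm). The four coloured keys stand in a row across the front of the deck, 60 mm in front of the origin, 41 mm apart, in any order. The small grey keypad behind them is printed, not to be pressed.
- torch: Bystander: aluminium torch standing on its head, 120 mm tall, 42 mm across at the bottom, 29 mm above. Loose, 220 g. Origin at the centre of its underside. Stands beside the till.
- paper_roll: Bystander: white till-paper roll standing on end, 56 mm across, 57 mm tall. Loose, 120 g. Origin at the centre of its underside. Stands beside the till, on the side opposite the torch.
- tray: Bystander: open green parts tray, 110 x 170 x 45 mm, loose, 500 g, behind the till. Origin at the centre of its underside.
- clamp_ring: Bystander: dark steel clamp ring lying in the green tray, 42 mm across, 22 mm tall. Loose. Origin at the centre of its underside.
- key_yellow_top (a point): Centre of the top of the round yellow key, 24 mm across, its top 72 mm above the desk when up, in a grey collar 40 mm across whose top is 62 mm above the desk (the key stays 4 mm proud when fully down); pressed straight down.
- key_yellow (a joint): Travel of the yellow key in m: 0 up, 0.006 fully down, which takes 5 N; springs back when released.
- key_blue_top (a point): Centre of the top of the round blue key, 24 mm across, its top 72 mm above the desk when up, in a grey collar 40 mm across whose top is 62 mm above the desk (the key stays 4 mm proud when fully down); pressed straight down.
- key_blue (a joint): Travel of the blue key in m: 0 up, 0.006 fully down, which takes 5 N; springs back when released.
- key_green_top (a point): Centre of the top of the round green key, 24 mm across, its top 72 mm above the desk when up, in a grey collar 40 mm across whose top is 62 mm above the desk (the key stays 4 mm proud when fully down); pressed straight down.
- key_green (a joint): Travel of the green key in m: 0 up, 0.006 fully down, which takes 5 N; springs back when released.
- key_red_top (a point): Centre of the top of the round red key, 24 mm across, its top 72 mm above the desk when up, in a grey collar 40 mm across whose top is 62 mm above the desk (the key stays 4 mm proud when fully down); pressed straight down (cancel: must not be pressed).
- key_red (a joint): Travel of the red key in m: 0 up, 0.006 fully down, which takes 5 N; springs back when released.
- phone: The same phone as a body; its origin is the same point as phone_underside, with the same axes.
There are look-alikes about, which are no part of the job. Of the things shaped like the phone, the orange one is meant. There is more than one size of the part that bears reader_pad; the job needs the smaller.

How it is judged:
By the outcome, as a careful person would: the job done as asked, in the order asked, and still so for the second after the job is handed in, while the arm keeps its last pose, push and grip.
It also fails if it takes over 70 s, if anything falls off the work surface, if the arm or the gripper's body presses on something with over 40 N, if the wrist force passes 120 N, or if a joint passes its speed limit or range.

## Working session

There is one attempt and no reset: what is moved stays moved. The work goes in short steps, Python scripts to look and compute and a tool call to move; the robot and the scene stay as the last step left them, time stands still between calls to the robot, and variables do not carry over. Pictures are saved under pics/ and viewed, at most 10 in all, crops included, and the job is handed in when it is done.

Besides the shell and the picture viewer there is one more tool, called after "Emit:" as a command line: name --argument value ..., lists and objects as JSON in quotes. jog_arm: Moves the arm, as the interface text tells. Its arguments: {"type":"object","properties":{"deltas":{"type":"array"},"squeeze":{"type":"number"}},"required":["deltas"]}

```bash
mkdir -p pics; python3 - <<'E'
from workcell import readout, read_camera, bot
import cv2, json
for n in ["top","side"]:
    c=read_camera(n); cv2.imwrite(f"pics/{n}0.png",c["color"])
    print(n,{k:(v.tolist() if hasattr(v,'tolist') else v) for k,v in c.items() if k!="color"})
print(readout.read_state()); print([a for a in dir(bot) if a[0]!='_'])
E
```

```text
top {'fx': 491.4438275289086, 'fy': 491.4438275289086, 'cx': 311.66110880264, 'cy': 200.07549410493402, 'origin': [0.3858612245934626, 0.05720876867705546, 1.4689600373918725], 'attitude': [-2.1350272349630894, 2.1545324158623895, -0.1514379901188931]}
side {'fx': 382.19019511019985, 'fy': 382.19019511019985, 'cx': 325.1715063897356, 'cy': 201.00833469674205, 'origin': [0.07735135388914365, -0.544382617268915, 0.6873209434386885], 'attitude': [-2.1009261424073014, 0.7893404882227038, -0.42052156491360343]}
{'time': 0.1, 'q': array([ 1.11407380e+00,  2.64665785e-01,  1.60523694e+00,  1.24236425e-05,
        1.27369121e+00, -3.69238370e-02]), 'joint_vel': array([-0.00056638, -0.00096012, -0.00266784,  0.00081973,  0.0009721 ,
       -0.0008129 ]), 'joint_torque': array([ 6.43069925e-04, -5.16709685e+01, -3.68587232e+01, -1.97436493e-04,
        6.33113828e-03, -5.28887568e-06]), 'tool_pos': array([0.2748529 , 0.61582686, 0.24709486]), 'tcp_rot': array([-6.54487841e-01, -3.07214851e+00,  3.04329546e-03]), 'wrist_force': array([0.84960306, 1.09502796, 0.21227287]), 'torque': array([-0.01790588,  0.03347516,  0.02238435]), 'grip_force': 0.0, 'width': 1.002609373777707}
['MotionError', 'tip_extent']
```

View pics/top0.png

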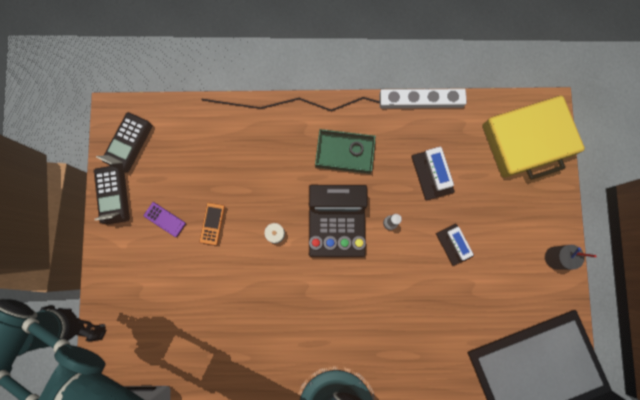

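View pics/side0.png

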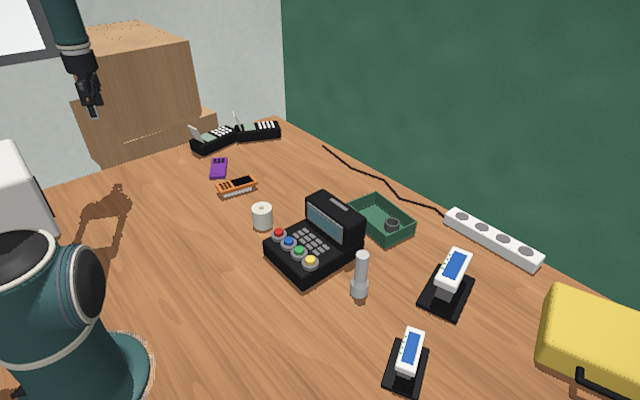

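The top view shows the keys as red (316,243), blue (330,243), green (344,243) and yellow (359,243). The orange phone is at (212,224) and a purple look-alike at (165,219). There are two readers, at (435,172) and (456,244). The (456,244) one looks smaller, so I'll enlarge it to confirm.

```bash
cat > h.py <<'E'
import numpy as np, cv2
from scipy.spatial.transform import Rotation as R
from workcell import readout, read_camera, bot
def ray(c,u,v,z):
    "world point on plane z seen at pixel u,v"
    d=R.from_rotvec(c["attitude"]).as_matrix()@np.array([(u-c["cx"])/c["fx"],(v-c["cy"])/c["fy"],1])
    o=np.array(c["origin"]); return o+d*(z-o[2])/d[2]
def proj(c,p):
    q=R.from_rotvec(c["attitude"]).as_matrix().T@(np.array(p)-c["origin"])
    return np.array([c["cx"]+c["fx"]*q[0]/q[2],c["cy"]+c["fy"]*q[1]/q[2]])
E
python3 - <<'E'
import cv2
im=cv2.imread("pics/top0.png")
a=cv2.resize(im[195:255,190:240],None,fx=8,fy=8,interpolation=cv2.INTER_CUBIC)
b=cv2.resize(im[140:272,405:485],None,fx=480/132,fy=480/132,interpolation=cv2.INTER_CUBIC)
import numpy as np
cv2.imwrite("pics/crop1.png",np.hstack([a,b]))
cv2.imwrite("pics/crop2.png",cv2.resize(im[180:262,262:407],None,fx=5.5,fy=5.5,interpolation=cv2.INTER_CUBIC))
E
```

```text
(no output)
```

View pics/crop1.png

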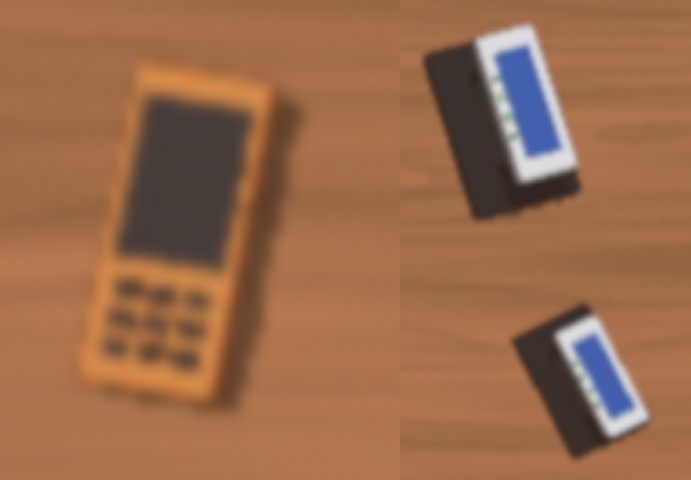

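View pics/crop2.png

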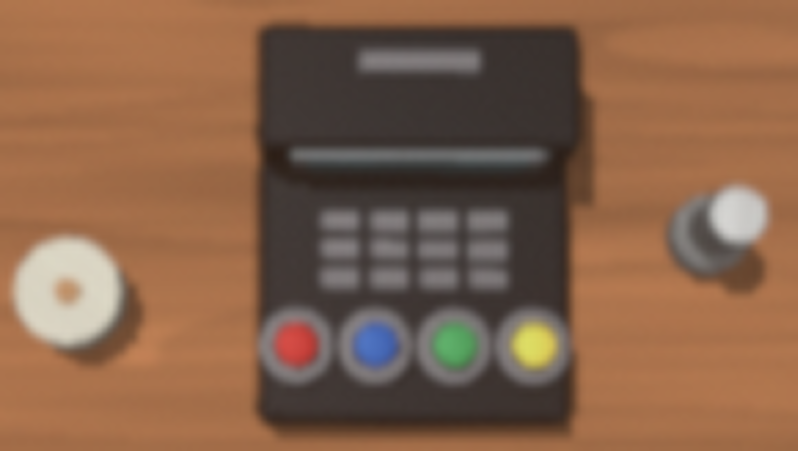

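```bash
cat > m.py <<'E'
from h import *
c=read_camera("top")
def pts(L,u0,v0,s,z): return np.array([ray(c,u0+(x+.5)/s-.5,v0+(y+.5)/s-.5,z)[:2] for x,y in L])
def rep(n,P):
    print(n,P.mean(0).round(4),"sides",np.linalg.norm(P-np.roll(P,-1,0),axis=1).round(4)); 
    l=(P[0]+P[1]-P[2]-P[3]); print("  long-axis yaw deg",np.degrees(np.arctan2(l[1],l[0])).round(1))
rep("phone",pts([(138,65),(273,85),(213,400),(82,375)],190,195,8,.030))
rep("pad",pts([(155,333),(197,315),(250,418),(210,440)],405,140,480/132,.070))
rep("bluefield",pts([(174,345),(196,334),(234,410),(214,420)],405,140,480/132,.070))
rep("bigpad",pts([(75,40),(132,25),(178,165),(122,185)],405,140,480/132,.070))
k=pts([(297,345),(376,345),(455,345),(534,345)],262,180,5.5,.072); print("keys RBGY",k.round(4).tolist(),np.linalg.norm(np.diff(k,axis=0),axis=1))
print("tilltop",pts([(262,28),(577,28),(577,150)],262,180,5.5,.12).round(4).tolist())
print("torch top",pts([(739,215)],262,180,5.5,.12).round(4),"roll",pts([(68,291)],262,180,5.5,.057).round(4))
s=readout.read_state(); print(R.from_rotvec(s["tcp_rot"]).as_matrix().round(3))
sc=read_camera("side")
for n,p in dict(phone=[*pts([(176.5,231)],190,195,8,.03)[0],.03],pad=[*pts([(203.5,376.5)],405,140,480/132,.07)[0],.07],red=[*k[0],.072],yel=[*k[3],.072]).items(): print(n,proj(sc,p).round(1))
E
python3 m.py
```

```text
phone [0.5288 0.3561] sides [0.0507 0.1176 0.0491 0.1157]
  long-axis yaw deg -9.4
pad [ 0.4621 -0.3597] sides [0.0363 0.0887 0.0361 0.092 ]
  long-axis yaw deg 24.7
bluefield [ 0.4614 -0.3609] sides [0.0196 0.0651 0.0177 0.065 ]
  long-axis yaw deg 24.8
bigpad [ 0.6798 -0.3103] sides [0.0477 0.1186 0.0478 0.1225]
  long-axis yaw deg 15.2
keys RBGY [[0.4679, 0.0511], [0.4676, 0.0104], [0.4672, -0.0303], [0.4668, -0.071]] [0.04074283 0.04073295 0.04072308]
tilltop [[0.6256, 0.0675], [0.624, -0.092], [0.5617, -0.0905]]
torch top [[ 0.5281 -0.1708]] roll [[0.4981 0.1706]]
[[-0.913  0.408 -0.001]
 [ 0.408  0.913 -0.002]
 [ 0.    -0.002 -1.   ]]
phone [235.4 181.9]
pad [410.3 347. ]
red [277.5 229.9]
yel [309.2 257.4]
```

The measured sizes match: phone about 117 x 50 mm, small pad 90 x 36 mm, large pad 120 x 48 mm. So the target is the reader at (456,244), and key spacing comes out at 40.7 mm. I'll move above the yellow key with the gripper shut and the tool squared to the world axes.

Emit:
jog_arm --deltas '[-0.028,-0.034,0.003,0,0,-3,-1,-0.057,-0.069,0.006,0,0,-6,-1,-0.085,-0.103,0.009,0,0,-9,-1,-0.114,-0.137,0.012,0,0,-12,-1,-0.142,-0.172,0.015,0,0,-15,-1,-0.171,-0.206,0.018,0,0,-18,-1,-0.2,-0.24,0.021,0,0,-21,-1,-0.228,-0.275,0.025,0,0,-24.1,-1]' --squeeze 40

```text
time: 1.0
tool_pos: [0.3715, 0.2707, 0.2233]
tcp_rot: [-0.006, 3.141, 0.0]
wrist_force: [1.4, -0.3, 0.7]
width: 0.001
grip_force: 0.0
```

Emit:
jog_arm --deltas '[-0.012,-0.043,0.006,0,0,0,-1,-0.024,-0.086,0.014,0,0,0,-1,-0.036,-0.129,0.025,0,0,0,-1,-0.048,-0.172,0.036,0,0,0,-1,-0.06,-0.215,0.05,0,0,0,-1,-0.072,-0.258,0.065,0,0,0,-1,-0.084,-0.301,0.08,0,0,0,-1,-0.095,-0.342,0.093,0,0,0,-1]'

```text
time: 1.8
tool_pos: [0.4665, -0.0716, 0.1297]
tcp_rot: [-0.0, 3.141, 0.0]
wrist_force: [-0.5, 0.4, 0.4]
width: 0.002
grip_force: 0.0
```

```bash
python3 - <<'E'
from h import *
s=readout.read_state(); print(bot.tip_extent,s["tool_pos"],s["tcp_rot"],s["wrist_force"],s["joint_vel"].round(3))
c=read_camera("wrist"); cv2.imwrite("pics/w1.png",c["color"])
for n,p in dict(red=(.468,.0511),blue=(.4677,.0104),green=(.4672,-.0303),yel=(.4668,-.071)).items(): print(n,proj(c,[*p,.072]).round(1))
E
```

```text
0.017 [ 0.46650542 -0.07156689  0.12969043] [-4.54523491e-04  3.14130838e+00  3.03628729e-06] [-0.46527726  0.44682005  0.39807983] [-0.826  0.471 -0.193  0.005 -0.287 -0.82 ]
red [543. 236.]
blue [469.5 235.3]
green [395.9 234.4]
yel [322.3 233.6]
```

View pics/w1.png

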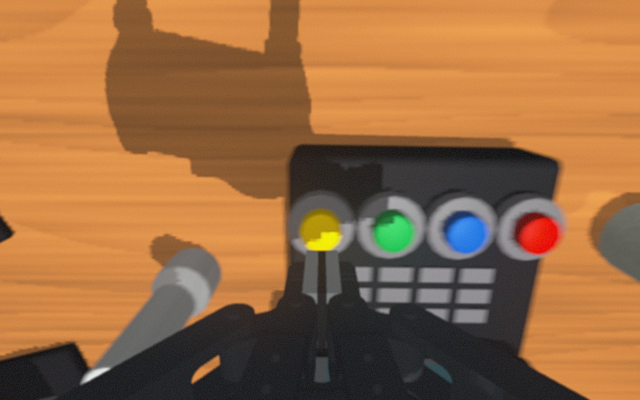

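The wrist view shows the yellow key at (321,231) directly under the fingertips, with green (393,232), blue (465,233) and red (537,234). All are within 3 mm of prediction, so I'll press yellow.

Emit:
jog_arm --deltas '[0,0.0005,0.015,0,0,0,-1,0,0.0005,0.03,0,0,0,-1,0,0.0005,0.038,0,0,0,-1,0,0.0005,0.041,0,0,0,-1,0,0.0005,0.044,0,0,0,-1,0,0.0005,0.046,0,0,0,-1,0,0.0005,0.047,0,0,0,-1,0,0.0005,0.047,0,0,0,-1]'

```text
time: 2.65
tool_pos: [0.4665, -0.0688, 0.0837]
tcp_rot: [0.002, -3.142, -0.0]
wrist_force: [-4.0, 1.7, 4.1]
width: 0.0
grip_force: 2.2
```

Emit:
jog_arm --deltas '[0,0,0.0005,0,0,0,-1,0,0,0.001,0,0,0,-1,0,0,0.0015,0,0,0,-1,0,0,0.002,0,0,0,-1,0,0,0.002,0,0,0,-1]'

```text
time: 3.15
tool_pos: [0.4667, -0.0689, 0.0829]
tcp_rot: [0.001, -3.141, -0.001]
wrist_force: [-7.6, 2.3, 15.7]
width: 0.001
grip_force: 7.6
```

Yellow bottomed out: the fingertip is at 65.9 mm and the force rose to 15.7 N. Next is blue.

Emit:
jog_arm --deltas '[0,0,-0.01,0,0,0,-1,0,0,-0.035,0,0,0,-1,0,0.03,-0.035,0,0,0,-1,0,0.06,-0.035,0,0,0,-1,0,0.0785,-0.035,0,0,0,-1,0,0.0785,-0.035,0,0,0,-1,0,0.0785,-0.025,0,0,0,-1,0,0.0785,-0.015,0,0,0,-1]'

```text
time: 3.95
tool_pos: [0.467, 0.0088, 0.0958]
tcp_rot: [-0.001, 3.14, -0.001]
wrist_force: [-0.0, 0.2, -1.1]
width: -0.001
grip_force: 0.0
```

Emit:
jog_arm --deltas '[0,0,0.005,0,0,0,-1,0,0,0.008,0,0,0,-1,0,0,0.011,0,0,0,-1,0,0,0.013,0,0,0,-1,0,0,0.014,0,0,0,-1,0,0,0.015,0,0,0,-1,0,0,0.015,0,0,0,-1]'

```text
time: 4.65
tool_pos: [0.4661, 0.0089, 0.0828]
tcp_rot: [0.002, -3.14, 0.001]
wrist_force: [-8.9, -1.4, 15.5]
width: 0.002
grip_force: 7.8
```

Blue is fully down (15.5 N). Green is 40.5 mm toward −y.

Emit:
jog_arm --deltas '[0,0,-0.01,0,0,0,-1,0,0,-0.035,0,0,0,-1,0,-0.02,-0.035,0,0,0,-1,0,-0.04,-0.035,0,0,0,-1,0,-0.0405,-0.035,0,0,0,-1,0,-0.0405,-0.035,0,0,0,-1,0,-0.0405,-0.025,0,0,0,-1,0,-0.0405,-0.015,0,0,0,-1]'

```text
time: 5.45
tool_pos: [0.4666, -0.0305, 0.0956]
tcp_rot: [-0.002, 3.141, 0.0]
wrist_force: [-0.7, 0.7, 0.0]
width: -0.001
grip_force: 0.0
```

Emit:
jog_arm --deltas '[0,0,0.005,0,0,0,-1,0,0,0.008,0,0,0,-1,0,0,0.011,0,0,0,-1,0,0,0.013,0,0,0,-1,0,0,0.014,0,0,0,-1,0,0,0.015,0,0,0,-1,0,0,0.015,0,0,0,-1]'

```text
time: 6.15
tool_pos: [0.466, -0.0308, 0.0828]
tcp_rot: [0.001, -3.14, -0.001]
wrist_force: [-8.3, 2.0, 16.2]
width: -0.001
grip_force: 7.9
```

Green is fully down (16.2 N). Now lift, then move over the phone with the gripper opening.

Emit:
jog_arm --deltas '[0,0,-0.01,0,0,0,-1,0,0,-0.05,0,0,0,-1,0,0,-0.09,0,0,0,-1,0,0.01,-0.125,0,0,0,-1,-0.006,0.045,-0.13,0,0,2,1,-0.014,0.09,-0.13,0,0,4,1,-0.022,0.135,-0.13,0,0,6,1,-0.029,0.18,-0.13,0,0,9.4,1]'

```text
time: 6.95
tool_pos: [0.4963, 0.1505, 0.212]
tcp_rot: [0.26, 3.128, 0.001]
wrist_force: [0.1, -0.0, 0.2]
width: 0.675
grip_force: 0.0
```

```bash
python3 - <<'E'
from h import *
s=readout.read_state(); M=R.from_rotvec(s["tcp_rot"]).as_matrix()
print(s["tool_pos"],M.round(3)); print(M.T@(np.array([.529,.356,.17])-s["tool_pos"]))
E
```

```text
[0.49625807 0.15053236 0.21204614] [[-0.986  0.165  0.003]
 [ 0.165  0.986  0.   ]
 [-0.003  0.001 -1.   ]]
[0.00173143 0.20802081 0.04220438]
```

Emit:
jog_arm --deltas '[0,0.04,0.002,0,0,0,1,0.001,0.085,0.008,0,0,0,1,0.001,0.13,0.018,0,0,0,1,0.002,0.17,0.03,0,0,0,1,0.002,0.2,0.04,0,0,0,1,0.002,0.208,0.042,0,0,0,1,0.002,0.208,0.042,0,0,0,1,0.002,0.208,0.042,0,0,0,1]'

```text
time: 7.75
tool_pos: [0.5274, 0.3537, 0.1695]
tcp_rot: [0.256, 3.131, -0.001]
wrist_force: [0.2, 0.1, 0.1]
width: 1.0
grip_force: 0.0
```

```bash
python3 - <<'E'
from h import *
s=readout.read_state(); print(s["tool_pos"],s["tcp_rot"],s["width"])
c=read_camera("wrist"); im=c["color"]; cv2.imwrite("pics/w2.png",im)
a=np.radians(-9.4); u=np.array([np.cos(a),np.sin(a)]); v=np.array([-u[1],u[0]])
for i,j in [(1,1),(1,-1),(-1,-1),(-1,1)]: print(proj(c,[*(np.array([.5288,.3561])+i*.06*u+j*.026*v),.03]).round(1))
E
```

```text
[0.5273577  0.35368333 0.16949586] [ 2.56305885e-01  3.13076853e+00 -8.38694762e-04] 1.0003768594209146
[356.2 263.9]
[292.8 263.8]
[289.2 113.6]
[361.3 113.8]
```

View pics/w2.png

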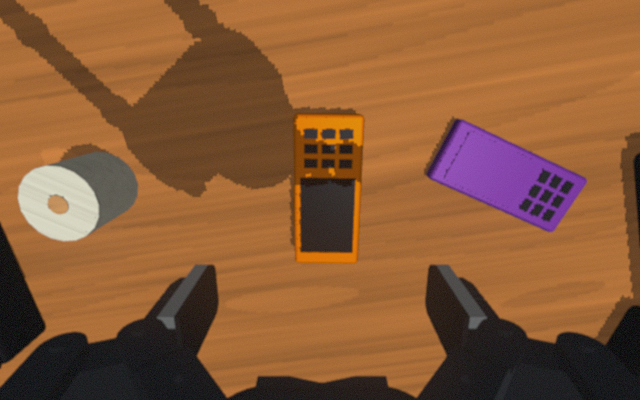

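The wrist view shows the orange phone's top face at about (295,114), (364,115), (358,262) and (296,262), square to the jaws. The purple phone is well off to the right. I'll refine the phone pose from these corners.

```bash
python3 - <<'E'
from h import *
c=read_camera("wrist"); s=readout.read_state(); M=R.from_rotvec(s["tcp_rot"]).as_matrix()
P=np.array([ray(c,*p,.03) for p in [(358,262),(296,262),(295,114.5),(364,115)]])
print(P.mean(0).round(4),np.linalg.norm(P-np.roll(P,-1,0),axis=1).round(4))
l=P[0]+P[1]-P[2]-P[3]; print("yaw",np.degrees(np.arctan2(l[1],l[0])),"tool y", np.degrees(np.arctan2(M[1,1],M[0,1])))
print(M.T@(np.array([*P.mean(0)[:2],.024])-s["tool_pos"]))
E
```

```text
[0.529  0.3584 0.03  ] [0.0509 0.1179 0.0499 0.1175]
yaw -9.948236910949337 tool y 80.5777180377984
[-0.00046106  0.00528183  0.14599537]
```

Emit:
jog_arm --deltas '[0,0.002,0.03,0,0,0,1,0,0.004,0.065,0,0,0,1,0,0.004,0.1,0,0,0,1,0,0.004,0.125,0,0,0,1,0,0.004,0.14,0,0,0,1,0,0.004,0.146,0,0,0,1,0,0.004,0.148,0,0,0,1,0,0.004,0.148,0,0,0,1]'

```text
time: 8.65
tool_pos: [0.5289, 0.3588, 0.0226]
tcp_rot: [0.256, 3.129, 0.002]
wrist_force: [-0.0, 0.7, 0.5]
width: 1.001
grip_force: 0.0
```

```bash
python3 - <<'E'
from h import *
cv2.imwrite("pics/w3.png",read_camera("wrist")["color"])
s=readout.read_state(); print(s["tool_pos"],s["tcp_rot"],s["wrist_force"])
E
```

```text
[0.52905939 0.35902761 0.02297445] [2.56252767e-01 3.12882142e+00 2.62741020e-03] [ 0.12497693  0.60276806 -0.39455109]
```

View pics/w3.png

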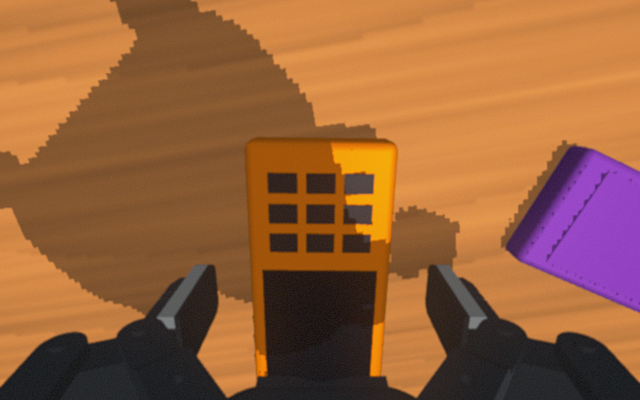

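The phone edges (247–396) are centred between the jaws (216 and 427). I'll close.

Emit:
jog_arm --deltas '[0,0,0,0,0,0,0.5,0,0,0,0,0,0,0.3,0,0,0,0,0,0,0.2,0,0,0,0,0,0,0.1,0,0,0,0,0,0,-0.1,0,0,0,0,0,0,-0.5,0,0,0,0,0,0,-1,0,0,0,0,0,0,-1]' --squeeze 40

```text
time: 9.5
tool_pos: [0.5285, 0.3589, 0.0224]
tcp_rot: [0.256, 3.13, 0.001]
wrist_force: [-0.8, -1.4, 6.1]
width: 0.601
grip_force: 42.7
```

```bash
python3 - <<'E'
from h import *
s=readout.read_state(); print(s["tool_pos"],s["tcp_rot"],s["wrist_force"],s["torque"],s["width"],s["grip_force"])
E
```

```text
[0.52847483 0.35887025 0.02243636] [2.55876710e-01 3.12989205e+00 1.41203128e-03] [-0.79766948 -1.40602568  6.05414153] [-0.06617433  0.19421235  0.06134621] 0.6009669725512825 42.68879771232605
```

Grip is at 51 mm opening and 43 N. Lift straight up.

Emit:
jog_arm --deltas '[0,0,-0.003,0,0,0,-1,0,0,-0.012,0,0,0,-1,0,0,-0.03,0,0,0,-1,0,0,-0.06,0,0,0,-1,0,0,-0.1,0,0,0,-1,0,0,-0.14,0,0,0,-1,0,0,-0.175,0,0,0,-1,0,0,-0.2,0,0,0,-1]'

```text
time: 10.3
tool_pos: [0.5284, 0.3589, 0.2248]
tcp_rot: [0.256, 3.128, 0.003]
wrist_force: [0.5, 0.3, -1.7]
width: 0.599
grip_force: 42.1
```

Emit:
jog_arm --deltas '[0,0,-0.015,0,0,0,-1,0,0,-0.02,0,0,0,-1,0,0,-0.02,0,0,0,-1,0,0,-0.02,0,0,0,-1]'

```text
time: 10.7
tool_pos: [0.5268, 0.3579, 0.2391]
tcp_rot: [-0.256, -3.128, 0.003]
wrist_force: [-0.2, 0.1, -1.7]
width: 0.598
grip_force: 42.1
```

```bash
python3 - <<'E'
from h import *
cv2.imwrite("pics/w4.png",np.hstack([cv2.resize(read_camera("wrist")["color"][100:],(400,188)),cv2.resize(read_camera("side")["color"][60:248,40:440],(400,188))]))
s=readout.read_state(); M=R.from_rotvec(s["tcp_rot"]).as_matrix(); print(s["tool_pos"],M.round(3),s["wrist_force"],s["torque"])
print(M.T@(np.array([.462,-.36,.24])-s["tool_pos"]))
E
```

```text
[0.52682122 0.35781851 0.23883891] [[-0.987  0.163 -0.003]
 [ 0.163  0.987 -0.002]
 [ 0.003 -0.003 -1.   ]] [-0.48469163  0.33495832 -2.08486521] [-0.07065994 -0.03265656 -0.02987485]
[-5.26881791e-02 -7.18811647e-01  5.67812445e-04]
```

View pics/w4.png

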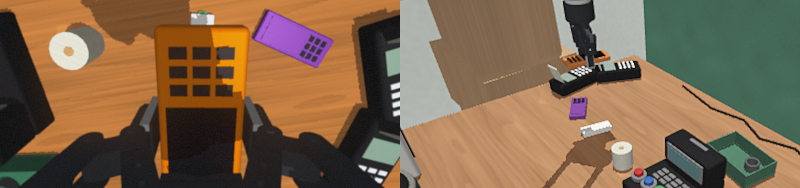

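The phone is held level and clear of the charger, which shows white and empty. Now I carry it across in thirds, turning 146° in total to line up with the pad.

Emit:
jog_arm --deltas '[-0.001,-0.012,0,0,0,2.5,-1,-0.003,-0.036,0,0,0,7.5,-1,-0.005,-0.068,0,0,0,14,-1,-0.008,-0.102,0,0,0,21,-1,-0.01,-0.136,0,0,0,28,-1,-0.013,-0.171,0,0,0,35,-1,-0.015,-0.206,0,0,0,42,-1,-0.0175,-0.24,0,0,0,48.7,-1]'

```text
time: 11.6
tool_pos: [0.505, 0.1167, 0.2406]
tcp_rot: [-1.533, -2.741, 0.002]
wrist_force: [0.7, -0.8, -1.1]
width: 0.598
grip_force: 42.1
```

Emit:
jog_arm --deltas '[-0.024,-0.018,0,0,0,6,-1,-0.048,-0.036,0,0,0,12,-1,-0.072,-0.054,0,0,0,18,-1,-0.096,-0.072,0,0,0,24,-1,-0.12,-0.09,0,0,0,30,-1,-0.144,-0.108,0,0,0,36,-1,-0.168,-0.126,0,0,0,42,-1,-0.192,-0.145,0,0,0,48.7,-1]'

```text
time: 12.4
tool_pos: [0.4835, -0.1224, 0.2407]
tcp_rot: [-2.527, -1.865, 0.001]
wrist_force: [1.1, 0.4, -1.3]
width: 0.599
grip_force: 42.1
```

Emit:
jog_arm --deltas '[-0.033,0.007,0,0,0,7,-1,-0.068,0.014,0,0,0,14,-1,-0.103,0.021,0,0,0,21,-1,-0.138,0.028,0,0,0,28,-1,-0.172,0.035,0,0,0,35,-1,-0.202,0.041,0,0,0,42,-1,-0.225,0.046,0,0,0,47,-1,-0.236,0.048,0,0,0,48.6,-1]'

```text
time: 13.2
tool_pos: [0.4612, -0.3627, 0.2405]
tcp_rot: [-3.07, -0.662, 0.002]
wrist_force: [-0.3, 0.1, -1.3]
width: 0.6
grip_force: 42.1
```

```bash
python3 - <<'E'
from h import *
c=read_camera("wrist"); cv2.imwrite("pics/w5.png",c["color"])
s=readout.read_state(); M=R.from_rotvec(s["tcp_rot"]).as_matrix(); print(s["tool_pos"],M.round(4),s["wrist_force"],s["width"],s["q"])
print("tool y",np.degrees(np.arctan2(M[1,1],M[0,1])))
a=np.radians(24.7); u=np.array([np.cos(a),np.sin(a)]); v=np.array([-u[1],u[0]])
for i,j in [(1,1),(1,-1),(-1,-1),(-1,1)]: print((i,j),proj(c,[*(np.array([.462,-.36])+i*.045*u+j*.018*v),.07]).round(1))
E
```

```text
[ 0.46127167 -0.36332548  0.24055828] [[ 9.108e-01  4.128e-01 -1.200e-03]
 [ 4.128e-01 -9.108e-01 -7.000e-04]
 [-1.400e-03  1.000e-04 -1.000e+00]] [ 1.02953141 -0.54057226 -2.45727237] 0.5986972800442624 [-7.08861564e-01  1.04428398e-01  1.80564158e+00 -1.37097411e-03
  1.23201310e+00  4.36831978e-01]
tool y -65.61727674614161
(1, 1) [296.4 126.3]
(1, -1) [340.6 126.1]
(-1, -1) [339.5 229. ]
(-1, 1) [299.  229.2]
```

View pics/w5.png

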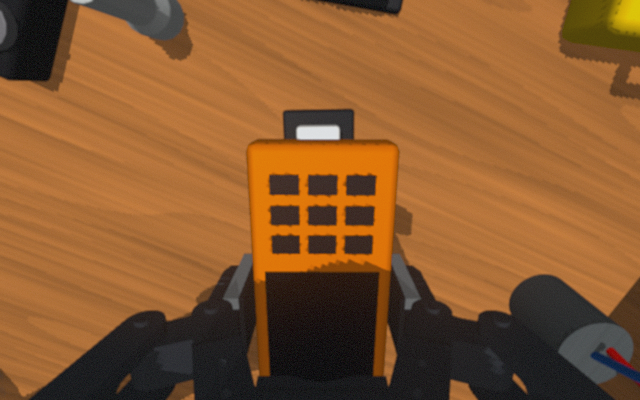

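The wrist view shows the pad's far edge at (297–341,125), matching the prediction of (296–341,126). The phone's far top edge is at (249–397,142), about 3 mm off laterally. I'll compute the phone's place in the hand and the remaining move.

```bash
python3 - <<'E'
from h import *
c=read_camera("wrist"); s=readout.read_state(); M=R.from_rotvec(s["tcp_rot"]).as_matrix(); t=s["tool_pos"]
z=t[2]+.0076
for p in [(249,143),(397,143)]: print("phone corner in tool",(M.T@(ray(c,*p,z)-t)).round(4))
print("t",t.round(4)); 
for p in [(297,125),(341,125)]: print("pad corner",ray(c,*p,.07).round(4))
# pad centre from wrist: far edge mid minus 45 mm along pad
a=np.radians(24.7); m=(ray(c,297,125,.07)+ray(c,341,125,.07))/2; print("pad ctr",(m[:2]-.045*np.array([np.cos(a),np.sin(a)])).round(4))
print("move to (.462,-.36,.0914)",M.T@(np.array([.462,-.36,.0914])-t))
E
```

```text
phone corner in tool [ 0.0582 -0.0223 -0.0076]
phone corner in tool [ 0.0582  0.0263 -0.0077]
t [ 0.4616 -0.3617  0.2406]
pad corner [ 0.4966 -0.3256  0.07  ]
pad corner [ 0.5114 -0.3582  0.07  ]
pad ctr [ 0.4631 -0.3607]
move to (.462,-.36,.0914) [ 0.00118111 -0.00121429  0.14921512]
```

Emit:
jog_arm --deltas '[0.001,-0.001,0.01,0,0,0,-1,0.001,-0.0015,0.035,0,0,0,-1,0.001,-0.0015,0.065,0,0,0,-1,0.001,-0.0015,0.095,0,0,0,-1,0.001,-0.0015,0.12,0,0,0,-1,0.001,-0.0015,0.137,0,0,0,-1,0.001,-0.0015,0.146,0,0,0,-1,0.001,-0.0015,0.149,0,0,0,-1]'

```text
time: 14.1
tool_pos: [0.4623, -0.357, 0.0907]
tcp_rot: [-3.066, -0.673, 0.002]
wrist_force: [0.1, 0.4, -0.9]
width: 0.6
grip_force: 42.1
```

Emit:
jog_arm --deltas '[0,0,0,0,0,0,-1,0,0,0,0,0,0,-1,0,0,0,0,0,0,-1,0,0,0,0,0,0,-1,0,0,0,0,0,0,-1]'

```text
time: 14.6
tool_pos: [0.4631, -0.3592, 0.0929]
tcp_rot: [3.068, 0.67, 0.001]
wrist_force: [-0.7, 0.1, -1.1]
width: 0.597
grip_force: 42.1
```

```bash
python3 - <<'E'
from h import *
s=readout.read_state(); M=R.from_rotvec(s["tcp_rot"]).as_matrix(); print(s["tool_pos"],M.round(4),s["wrist_force"],s["width"],s["joint_vel"].round(3))
sc=read_camera("side")["color"]; t=read_camera("top")["color"]
cv2.imwrite("pics/s6.png",np.hstack([cv2.resize(sc[220:400,330:490],None,fx=2.5,fy=2.5,interpolation=cv2.INTER_CUBIC),cv2.resize(t[120:280,300:460],(400,450))]))
E
```

```text
[ 0.46312719 -0.35921628  0.0929405 ] [[ 9.089e-01  4.169e-01  8.000e-04]
 [ 4.169e-01 -9.089e-01 -7.000e-04]
 [ 5.000e-04  1.000e-03 -1.000e+00]] [-0.66954636  0.10420425 -1.06990595] 0.59725560426299 [-0.001  0.003  0.004  0.    -0.001  0.002]
```

View pics/s6.png

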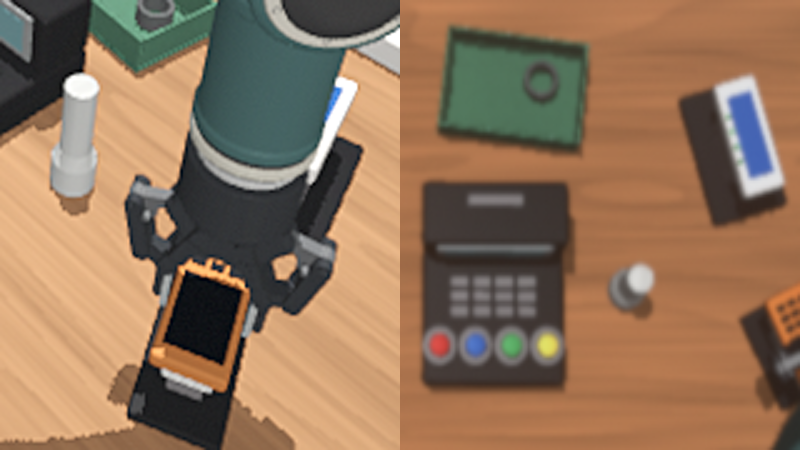

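The phone sits over the pad with a clear gap, and the torch, till and tray are unchanged. Underside is at 86.5 mm, so I'll trim it slightly.

Emit:
jog_arm --deltas '[-0.0005,0,0.0005,0,0,0,-1,-0.001,0,0.001,0,0,0,-1,-0.001,0,0.001,0,0,0,-1,-0.001,0,0.001,0,0,0,-1,-0.001,0,0.001,0,0,0,-1,-0.001,0,0.001,0,0,0,-1,-0.001,0,0.001,0,0,0,-1,-0.001,0,0.001,0,0,0,-1]'

```text
time: 15.5
tool_pos: [0.462, -0.3593, 0.0913]
tcp_rot: [3.069, 0.671, -0.0]
wrist_force: [0.4, 0.8, -1.7]
width: 0.599
grip_force: 42.1
```

```bash
python3 - <<'E'
from h import *
s=readout.read_state(); print(s["tool_pos"],s["tcp_rot"],s["wrist_force"],s["width"],abs(s["joint_vel"]).max())
from workcell import finish_job
if abs(s["joint_vel"]).max()<.02 and abs(s["tool_pos"][2]-.0917)<.002: print(finish_job())
E
```

```text
[ 0.46195969 -0.35933044  0.09129195] [ 3.06912723e+00  6.70578890e-01 -2.09625147e-05] [ 0.40637293  0.7983527  -1.71297734] 0.598964040645531 0.0027974467745986256
the job is handed in; nothing more can be done
None
```

I pressed yellow, blue and green fully down in that order (about 16 N each) without pressing red, carried the orange phone across at about 0.24 m, and handed in at 15.5 s with it held level and still about 15 mm above the middle of the smaller reader's pad.

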